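Refit the board in a rail module and snap its cover on

ROBOT

A 7-joint arm with a two-finger parallel gripper is mounted at the origin on a cart in front of the work surface, level with it; the furniture and walls round the work are solid. World frame = base frame: x ahead of the robot, y to its left, z up, the work surface at z = 0. Lengths are in mm, angles in rad, forces in N, time in s.
With the tool pointing down it reaches from about 400 to 875 mm from the base axis. Payload 4.4 kg.
Tool frame: the origin (TCP) lies midway between the tips of the shut fingers; the grasp point (between the pads) lies 19 mm behind it (ctrl.grip_point_offset is the distance from the TCP to the grasp point, in mm); z points along the fingers, y is the line along which they close (so a half turn about z gives the same grasp; the last joint's range is limited). The gripper opens to 85 mm and grips with 20 to 120 N. Pads are 22 mm wide; open, the fingers measure 114 mm over their backs; the gripper's body (76 mm by 85 mm) begins 54 mm behind the grasp point. The pads swing forward as they close: fully open they stand 13 mm farther back than shut.
Start: joints at [-0.066, 0.628, 0.038, 1.517, -0.027, 0.996, -0.02], TCP at [650.014, 0.027, 231.313] pointing down, gripper open.
Joint ranges: [-3.06, 3.06], [-0.37, 2.12], [-1.25, 1.32], [0.18, 2.47], [-1.1, 4.24], [0.23, 1.98], [-2.94, 2.94]. Speed limits (rad/s): [2.57, 2.57, 3.14, 3.14, 3.14, 3.14, 3.14].

INTERFACE

Orientations are given as [roll, pitch, yaw] about the fixed x, y, z axes, in that order (R = Rz(yaw) Ry(pitch) Rx(roll)).
In Python, from cell import ctrl, cam, probe_bus gives the robot as it stands (ctrl), with the cameras (cam) and the readings (probe_bus).
- The arm moves only by the tool nudge_tcp, called in YAML: its name, and indented under it one key for each argument. Schema: {"type":"object","properties":{"increments":{"type":"array","items":{"type":"object","properties":{"dx":{"type":"number"},"dy":{"type":"number"},"dz":{"type":"number"},"rx":{"type":"number"},"ry":{"type":"number"},"rz":{"type":"number"},"jaw":{"type":"number"}},"additionalProperties":false,"required":["jaw"]},"minItems":1,"maxItems":12},"only":{"type":"string"},"quiet":{"type":"boolean"},"lines":{"type":"string"}},"required":["increments"],"additionalProperties":false}. increments is a list of rows, 1 to 12 of them, each an object with the fields dx, dy, dz (the shift in mm), rx, ry, rz (a rotation vector in rad), jaw (the finger opening in mm); a field left out counts as zero (the opening has to be given); each row shifts and turns the commanded pose from where the row before left it, along the tool's axes as they then stand; what a row does not reach is not made up. A row lasts 1/10 s, in which the tool goes at most 50 mm and 0.15 rad, less where a joint would pass 70% of its speed; a pose out of reach is approached as far as the arm can. The fingers move at their own pace and stop on an object; the grip force is fixed at half the most. Time passes only in rows, so rows that do not move let the fingers close. The tool returns the time, the measured TCP pose, the force, the opening and the grip force at its end. only (a regular expression) keeps the lines of the reply that match it, lines (a string "A,B") keeps lines A to B, and quiet returns only ok. Input that does not fit is refused with a message, and nothing moves.
- probe_bus.read_state(): the state, without advancing time (a new reading comes with each control period).
- cam.get_image(name): name is "scene" or "side" or "wrist"; returns the picture (384x512x3 uint8, blue, green, red); there is no depth.
- cam.calibration(name): a dict with "fx", "fy", "cx", "cy" (pixels), "rvec" (rotation vector, rad) and "tvec" (3), from world to camera coordinates, as OpenCV has them; the wrist camera has in their place "hand_eye" (4x4, takes a point from camera to tool coordinates, whose origin is the TCP and whose axes are the flange's). Camera axes: x right, y down, z forward; pixel columns grow to the right and rows downward; lengths in mm; the calibration is good to about 2 mm. A picture is of the moment at which its call begins: read the wrist's pose just before it. calibration takes no time and is no camera call.
- ctrl.finish_job(): hands the job in; it is judged then, once.
The state is a dict: "clock": time; "qpos": joint angles; "qd": joint speeds; "tau": joint torques, N m; "eef_pos": TCP position; "tool_rot": TCP orientation; "force": force on the tool from outside, world axes, zero at the start; "torque": the same for the moment, N m; "width": finger opening in mm; "gripper_force": force on a finger pad.
Only numpy, scipy, OpenCV 4.12 (cv2) and the standard library are available. Lean on these libraries where they do the work, as an engineer would, in place of code of your own. Each camera call takes 0.05 s, during which the arm holds its last target. There are 200 camera calls.

TASK

Close up the repaired rail module: take the green circuit board off the black jig and lay it flat into the open module base on the rail, down between its four corner posts, with its white connector at the end nearest you. Then set the grey cover over it, slotted end also nearest you, and press it straight down until both clip arms have snapped under the rim and the cover is fully home. Do not knock the other tools about.

Things in the scene. Friction and masses are not known exactly. Their poses are not given: they have to be found in the camera images.
- base: Fixed: grey steel plate 150 (x) x 170 (y) x 12 mm, a steel rail across it along y, and on the rail the black open module base, a tray 84 (x) x 80 (y) mm with walls up to z = 36 mm. Origin on the bench under the middle of plate and tray, z up. Its -x end is the near end, facing the robot within 0.3 rad.
- board_seat (a point): Where the seated board's origin is: on the base, 47 mm above the bench, axes as the base. Four L-shaped corner posts, tapered tips at z = 54 mm, form a pocket 78.6 (x) x 65 (y) mm with corner ledges at z = 47 mm. The middle 50 mm of each side is open above the 36 mm walls, for the fingers.
- cover_seat (a point): Where the cover's origin is when fully home: on the base, 21 mm above the bench, axes as the base. At each x end of the base a rim ledge 44 mm long stands out to x = +-46 mm between z = 31 and 36 mm; the cover's hooks snap under it and its end walls rest on it. Coming down, the cover first meets the post tips 18 mm above home.
- board: Loose green circuit board, 75 (x) x 62 (y) x 2 mm, 0.03 kg, lying flat on the jig, underside 15 mm above the bench. Origin at the centre of its underside, z up. Grip it across y (62 mm) at the middle of its long edges, fingers either side of the jig. Its -x edge starts toward the robot within 0.5 rad.
- board_connector (a point): Top of the white connector along the board's -x edge (5 x 38 mm, 8 mm high from the board's underside), at (-34.5, 0, 8) mm in the board's frame.
- jig: Fixed black board jig, 140 (x) x 60 (y) mm, with four cross bars whose tops are 15 mm above the bench. Origin at the centre of its underside. The board lies on its two middle bars, within 4 mm and 0.06 rad of it. Jig and cover stand left and right of the base, either way round.
- cover: Loose light grey cover, open below, 92 (x; 99 over the arms) x 88 (y) x 59.5 mm, 0.09 to 0.15 kg, standing on its two side skirts. Origin at the centre of its underside, z up; -x end toward the robot within 0.4 rad. Clear inside up to z = 36 mm. Its skirts go outside the base's side walls and its end walls outside the posts, 1.5 mm play each way.
- cover_grip (a point): Middle of the cover's nose, at (0, 0, 50) mm in the cover's frame. The nose is 45 mm wide (x), 88 mm long (y), z = 39.5 to 59.5 mm: grip it across x. Beside it lie the shoulders, 23 mm wide, at z = 39.5 mm.
- cover_slot (a point): Middle of the slot, 52 x 8.5 mm, in the cover's -x end wall, framed in black, at (-46, 0, 31) mm in the cover's frame. The +x end wall has no slot.
- clip_near (a joint): Angle of the sprung clip arm (26 mm wide, hooked foot) at the cover's -x end: 0 at rest, about 0.17 rad while its hook is forced out over the ledge, 0 again once snapped. The hooks meet the ledges about 10 mm above home and snap 1 mm above home; the press takes about 6 to 16 N in all.
- clip_far (a joint): The same for the clip arm at the cover's +x end.
- tweezers: Bystander: straight tweezers, lying loose on the bench near the work. Origin at the middle of its underside.
- cutters: Bystander: red side cutters, lying loose on the bench near the work. Origin at the middle of its underside.
- driver: Bystander: black screwdriver, lying loose on the bench near the work. Origin at the middle of its underside.
- tray: Bystander: red parts tray, lying loose on the bench near the work. Origin at the middle of its underside.

How it is judged (in metres and radians):
On the way, in this order (a step that is already met when the one before it is completed fails the run):
1. the board lies seated between the posts of the base, connector at the near end, let go (z of board in the frame of board_seat between -0.002 and 0.002 m and horizontal distance between board and board_seat below 0.005 m and angle between board's own z axis and vertical below 0.04 rad and x of board_connector in the frame of board_seat below -0.025 m and contact force between the fingers and board below 0.05 N), for 0.2 s.
2. the cover is home over it with both clip arms snapped under the rim (z of cover in the frame of cover_seat between -0.002 and 0.0018 m and horizontal distance between cover and cover_seat below 0.005 m and angle between cover's own z axis and vertical below 0.03 rad and x of cover_slot in the frame of cover_seat below -0.035 m and value of joint each of clip_near, clip_far below 0.06 rad), for 0.2 s.
At the end, for the whole second after the job is handed in: The board is on its seat (2 mm in height, 5 mm sideways, 0.04 rad of tilt), connector near; the cover is home and still (1.8 mm in height, 5 mm sideways, 0.03 rad of tilt), slotted end near, both clip arms at rest under the rim (below 0.06 rad) (all of step 2 and z of board in the frame of board_seat between -0.002 and 0.002 m and horizontal distance between board and board_seat below 0.005 m and angle between board's own z axis and vertical below 0.04 rad and x of board_connector in the frame of board_seat below -0.025 m and linear speed of cover below 0.01 m/s); the robot touches nothing.
It fails at once if a bystander tool is pushed more than 40 mm (distance of any of tweezers, cutters, driver, tray from where it was at the start of the episode above 0.04 m).
It also fails if it takes over 54 s, if anything falls off the work surface, if the arm or the gripper's body presses on something with over 40 N, if the wrist force passes 120 N, or if a joint passes its speed limit or range.

## Working session

There is one attempt and no reset: what is moved stays moved. The work goes in short steps, Python scripts to look and compute and a tool call to move; the robot and the scene stay as the last step left them, time stands still between calls to the robot, and variables do not carry over. Pictures are saved under pics/ and viewed, at most 10 in all, crops included, and the job is handed in when it is done.

```bash
ls; mkdir -p pics
```

Run:
```python
from cell import ctrl, cam, probe_bus
import cv2
s=probe_bus.read_state();print(s['clock'],s['eef_pos'],s['tool_rot'],s['force'],s['width'],ctrl.grip_point_offset)
for n in("scene","side","wrist"):
    im=cam.get_image(n);cv2.imwrite(f"pics/{n}0.png",im);print(n,cam.calibration(n))
```

```text
cell.py
pics
0.0 [6.49361836e+02 3.51927241e-02 2.30376813e+02] [-3.13964839e+00  8.24519366e-06  1.57074948e+00] [ 0.44522129 -0.19576353  0.41831679] 85.30212980830028 18.700000000000003
scene {'fx': 480.04038558465976, 'fy': 480.04038558465976, 'cx': 262.0680545315068, 'cy': 190.21900071662625, 'rvec': array([ 2.39378207, -0.98384794,  0.28203987]), 'tvec': array([-414.23912922,  379.69679612, 1251.88459829])}
side {'fx': 399.93086560405806, 'fy': 399.93086560405806, 'cx': 255.73872318130196, 'cy': 189.3229778859259, 'rvec': array([-0.04863641,  2.84126612, -1.32705408]), 'tvec': array([ 592.75422293,   73.8745297 , 1035.37007377])}
wrist {'fx': 279.2987022117899, 'fy': 279.2987022117899, 'cx': 254.66060712783002, 'cy': 195.14460584408897, 'hand_eye': array([[-2.41800280e-04, -9.45312367e-01, -3.26166323e-01,
         8.41216669e+01],
       [ 9.99998467e-01,  3.37029154e-04, -1.71813488e-03,
         4.57038246e-01],
       [ 1.73410171e-03, -3.26166239e-01,  9.45310837e-01,
        -1.41458076e+02],
       [ 0.00000000e+00,  0.00000000e+00,  0.00000000e+00,
         1.00000000e+00]])}
```

View pics/scene0.png

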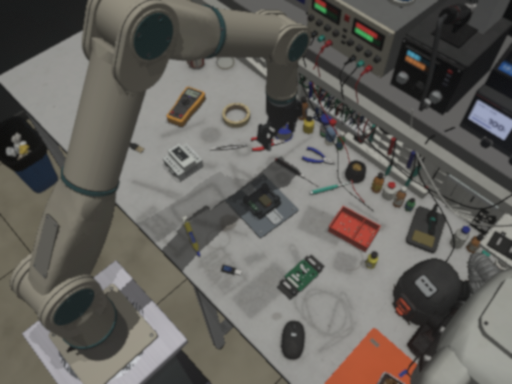

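View pics/side0.png

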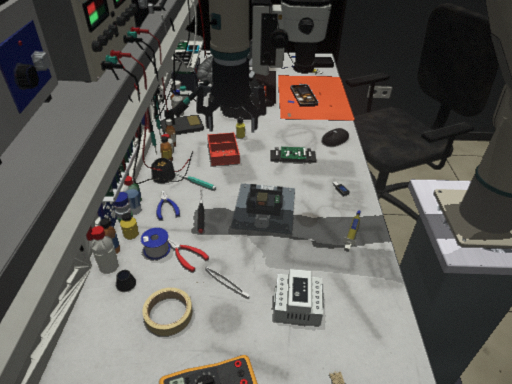

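View pics/wrist0.png

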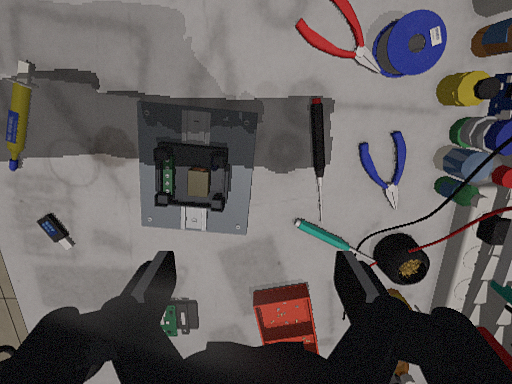

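Create h.py:
```python
import numpy as np,cv2
from cell import ctrl, cam, probe_bus
from scipy.spatial.transform import Rotation as R
def tool(s=None):
    s=s or probe_bus.read_state()
    return R.from_euler('xyz',s['tool_rot']).as_matrix(),np.array(s['eef_pos'])
def snap(name,f):
    Rt,p=tool();im=cam.get_image(name);cv2.imwrite(f,im);np.savez(f+'.npz',R=Rt,p=p);return im,(Rt,p)
def ray(name,uv,pose=None):
    c=cam.calibration(name);uv=np.atleast_2d(np.array(uv,float))
    d=np.c_[(uv[:,0]-c['cx'])/c['fx'],(uv[:,1]-c['cy'])/c['fy'],np.ones(len(uv))]
    if name=='wrist':
        H=c['hand_eye'];Rt,p=pose
        return Rt@H[:3,3]+p, d@(Rt@H[:3,:3]).T
    Rc=cv2.Rodrigues(c['rvec'])[0]
    return -Rc.T@c['tvec'], d@Rc
def onplane(name,uv,z,pose=None):
    o,d=ray(name,uv,pose);z=np.broadcast_to(z,len(d))
    return o+d*((z-o[2])/d[:,2])[:,None]
def proj(P,pose):
    c=cam.calibration('wrist');H=c['hand_eye'];Rt,p=pose
    q=(np.atleast_2d(P)-p)@Rt;q=(q-H[:3,3])@H[:3,:3]
    return np.c_[q[:,0]/q[:,2]*c['fx']+c['cx'],q[:,1]/q[:,2]*c['fy']+c['cy']]
```

Run:
```python
from h import *
np.set_printoptions(precision=1,suppress=True)
pose=tool()
print(onplane('wrist',[(142,101),(257,106),(246,234),(142,228)],12,pose))
print('board end',onplane('wrist',[(167,303),(197,300)],17,pose))
print('side: cover/jig/board',onplane('side',[(300,275),(293,155)],[59,17]), onplane('side',[(235,282),(225,283)],5))
print('base side',onplane('side',[(265,205)],40))
for n,uv in dict(tweez=[(207,267),(248,297)],cut=[(178,245),(208,258)],drv=[(201,182),(201,232)],tray=[(208,140),(240,160)]).items(): print(n,onplane('side',uv,10))
```

```text
[[511.2  81.6  12. ]
 [651.9  75.8  12. ]
 [636.6 -99.   12. ]
 [488.6 -89.7  12. ]]
board end [[ 512.8 -215.7   17. ]
 [ 559.8 -209.9   17. ]]
side: cover/jig/board [[ 497.9  249.5   59. ]
 [ 486.8 -233.4   17. ]] [[631.8 231.4   5. ]
 [653.  234.8   5. ]]
base side [[570.1  20.6  40. ]]
tweez [[695.9 197.2  10. ]
 [602.2 271.8  10. ]]
cut [[770.9 135.4  10. ]
 [696.7 171.5  10. ]]
drv [[748.  -99.6  10. ]
 [723.   91.5  10. ]]
tray [[ 753.6 -312.7   10. ]
 [ 645.7 -209.2   10. ]]
```

nudge_tcp:
  increments:
    - {"dx": -39, "dy": -22, "jaw": 85}
    - {"dx": -39, "dy": -22, "jaw": 85}
    - {"dx": -39, "dy": -22, "jaw": 85}
    - {"dx": -39, "dy": -22, "jaw": 85}
    - {"dx": -39, "dy": -22, "jaw": 85}
    - {"dx": -40, "dy": -22, "jaw": 85}

```text
clock: 0.75
eef_pos: [516.9, -236.2, 231.2]
tool_rot: [-3.141, -0.0, 1.571]
force: [1.3, -0.3, 0.4]
width: 85.3
gripper_force: 0.0
```

nudge_tcp:
  increments:
    - {"rz": 0.14, "jaw": 85}
    - {"rz": 0.14, "jaw": 85}
    - {"rz": 0.14, "jaw": 85}
    - {"rz": 0.14, "jaw": 85}
    - {"rz": 0.14, "jaw": 85}
    - {"rz": 0.14, "jaw": 85}
    - {"rz": 0.14, "jaw": 85}
    - {"rz": 0.14, "jaw": 85}
    - {"rz": 0.14, "jaw": 85}
    - {"rz": 0.14, "jaw": 85}
    - {"rz": 0.14, "jaw": 85}
    - {"jaw": 85}

```text
clock: 1.95
eef_pos: [517.9, -234.7, 230.9]
tool_rot: [3.141, 0.001, 0.031]
force: [-0.3, 0.6, -0.8]
width: 85.1
gripper_force: 0.0
```

Run:
```python
from h import *
im,pose=snap('wrist','pics/w1.png');print(pose)
```

```text
(array([[ 9.99529797e-01,  3.06481051e-02, -9.37546815e-04],
       [ 3.06479940e-02, -9.99530231e-01, -1.32627875e-04],
       [-9.41171178e-04,  1.03831584e-04, -9.99999552e-01]]), array([ 517.86738205, -234.69347919,  230.92928147]))
```

View pics/w1.png

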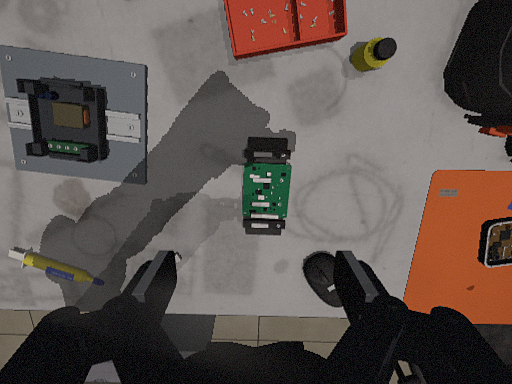

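Create board.py:
```python
from h import *
def board(im,pose,z,roi):
    x0,y0,x1,y1=roi
    hsv=cv2.cvtColor(im,cv2.COLOR_BGR2HSV)
    m=cv2.inRange(hsv,(55,80,30),(95,255,255));k=np.zeros_like(m);k[y0:y1,x0:x1]=1;m*=k
    pts=cv2.findNonZero(m).reshape(-1,2)
    n,l,st,_=cv2.connectedComponentsWithStats(cv2.morphologyEx(m,cv2.MORPH_CLOSE,np.ones((9,9))))
    i=1+np.argmax(st[1:,4]);ys,xs=np.nonzero((l==i))
    c=max(cv2.findContours((l==i).astype('uint8'),0,1)[0],key=cv2.contourArea).reshape(-1,2)
    P=onplane('wrist',c,z,pose)[:,:2]
    r=cv2.minAreaRect(P.astype(np.float32));return r,P
```

Run:
```python
from board import *
np.set_printoptions(precision=1,suppress=True)
im=cv2.imread('pics/w1.png');d=np.load('pics/w1.png.npz');pose=(d['R'],d['p'])
r,P=board(im,pose,17,(225,145,310,235));print(r)
# connector: bright pixels row bottom
print('conn',onplane('wrist',[(265,217)],22,pose))
hsv=cv2.cvtColor(im,cv2.COLOR_BGR2HSV);g=cv2.cvtColor(im,6)
# edge lines of plate
print(onplane('wrist',[(0.5,45),(147,66),(146,183),(13,165)],12,pose))
# jig black
m=((g<45)&(hsv[...,2]<50)).astype('uint8');m[:130]=0;m[240:]=0;m[:,:235]=0;m[:,300:]=0
cv2.imwrite('pics/crop1.png',cv2.resize(im[125:245,225:315],None,fx=5,fy=5,interpolation=cv2.INTER_CUBIC))
cv2.imwrite('pics/crop2.png',cv2.resize(im[40:190,0:155],None,fx=4,fy=4,interpolation=cv2.INTER_CUBIC))
```

```text
((485.7277526855469, -250.51089477539062), (61.41666793823242, 75.99005126953125), 88.58842468261719)
conn [[ 449.7 -251.    22. ]]
[[ 651.2   61.7   12. ]
 [ 634.3 -104.5   12. ]
 [ 490.2  -89.4   12. ]
 [ 509.7   83.    12. ]]
```

View pics/crop1.png

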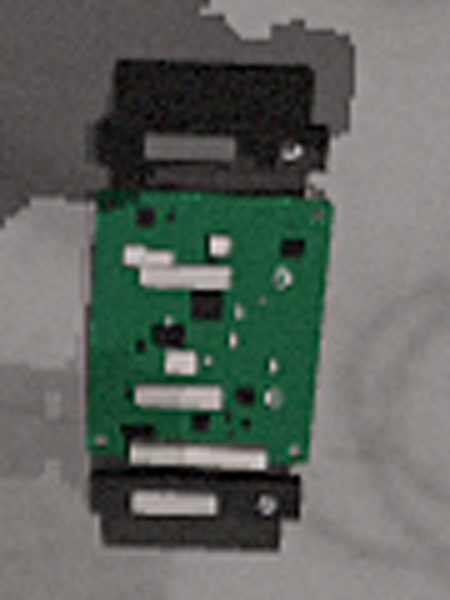

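nudge_tcp:
  increments:
    - {"dx": -32.7, "dy": 14.8, "rz": 0.056, "jaw": 85}
    - {"jaw": 85}
    - {"jaw": 85}

```text
clock: 2.3
eef_pos: [485.3, -251.2, 231.5]
tool_rot: [-3.141, -0.0, -0.024]
force: [0.8, -0.2, -0.7]
width: 84.9
gripper_force: 0.0
```

Run:
```python
from board import *
im,pose=snap('wrist','pics/w2.png');print(pose[1])
print(board(im,pose,17,(215,100,310,235))[0],proj([[485.7,-250.5,17]],pose))
```

```text
[ 485.30171204 -251.1890741   231.48535674]
((485.4739685058594, -250.52963256835938), (61.435489654541016, 74.5570297241211), 88.62808990478516) [[254.10437719 166.76905305]]
```

nudge_tcp:
  increments:
    - {"dy": -0.5, "dz": 40, "jaw": 85}
    - {"dz": 40, "jaw": 85}
    - {"dz": 40, "jaw": 85}
    - {"dz": 40, "jaw": 85}
    - {"dz": 35, "jaw": 85}
    - {"dz": 15, "jaw": 85}
    - {"dz": 10, "jaw": 85}
    - {"dz": 7, "jaw": 85}
    - {"dz": 3, "jaw": 85}
    - {"jaw": 85}

```text
clock: 3.35
eef_pos: [486.4, -250.3, 1.7]
tool_rot: [3.141, -0.001, -0.025]
force: [-0.9, -0.3, 0.2]
width: 85.0
gripper_force: 0.0
```

nudge_tcp:
  increments:
    - {"jaw": 50}
    - {"jaw": 50}
    - {"jaw": 50}
    - {"jaw": 50}
    - {"jaw": 50}
    - {"jaw": 50}

```text
clock: 3.95
eef_pos: [486.4, -250.4, 2.8]
tool_rot: [3.141, -0.002, -0.025]
force: [-2.1, 1.1, 7.5]
width: 59.2
gripper_force: 62.4
```

nudge_tcp:
  increments:
    - {"dz": -5, "jaw": 50}
    - {"dz": -15, "jaw": 50}
    - {"dz": -30, "jaw": 50}
    - {"dz": -40, "jaw": 50}
    - {"dz": -40, "jaw": 50}
    - {"dz": -40, "jaw": 50}
    - {"dz": -40, "jaw": 50}
    - {"dz": -20, "jaw": 50}
    - {"jaw": 50}

```text
clock: 4.85
eef_pos: [487.4, -251.4, 234.9]
tool_rot: [3.139, -0.007, -0.025]
force: [0.8, -0.8, -0.1]
width: 58.9
gripper_force: 64.4
```

Run:
```python
from h import *
im,pose=snap('wrist','pics/w3.png');print(pose[1])
s=cam.get_image('side');cv2.imwrite('pics/s3.png',s)
a=cv2.resize(s[60:260,150:400],(500,400));b=cv2.resize(im,(300,225));c=np.zeros((400,800,3),'uint8');c[:,:500]=a;c[:225,500:]=b;cv2.imwrite('pics/c3.png',c)
```

```text
[ 487.44614275 -251.39542864  234.94876575]
```

View pics/c3.png

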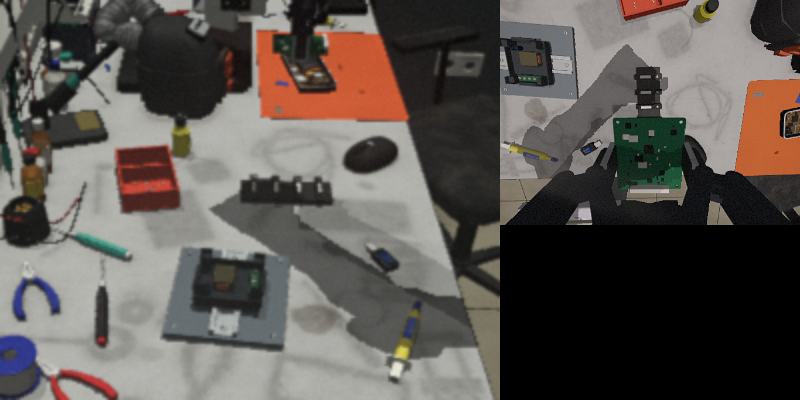

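nudge_tcp:
  increments:
    - {"dx": -1, "dy": -48, "jaw": 50}
    - {"dx": -1, "dy": -48, "jaw": 50}
    - {"dx": -1, "dy": -48, "jaw": 50}
    - {"dx": -1, "dy": -48, "jaw": 50}
    - {"dy": -48, "jaw": 50}
    - {"jaw": 50}
    - {"jaw": 50}
    - {"jaw": 50}

```text
clock: 5.75
eef_pos: [487.2, -11.6, 230.6]
tool_rot: [3.14, 0.002, -0.027]
force: [0.1, -1.2, -1.6]
width: 59.1
gripper_force: 64.4
```

Run:
```python
from board import *
im,pose=snap('wrist','pics/w4.png');print(pose)
z=pose[1][2]+14.8
r,P=board(im,pose,z,(180,180,330,340));print(r, 'rel',pose[0].T@(np.r_[r[0],z]-pose[1]))
cv2.imwrite('pics/c4.png',cv2.resize(im[30:230,130:380],None,fx=3,fy=3,interpolation=cv2.INTER_CUBIC))
```

```text
(array([[ 0.99963531, -0.02695972, -0.00155564],
       [-0.02696145, -0.99963587, -0.00110108],
       [-0.00152539,  0.00114262, -0.99999818]]), array([487.22394463, -11.60101221, 230.59812486]))
((488.1134033203125, -10.91286849975586), (67.7926254272461, 73.54203796386719), 88.33448791503906) rel [  0.84800514  -0.69496189 -14.8021145 ]
```

View pics/c4.png

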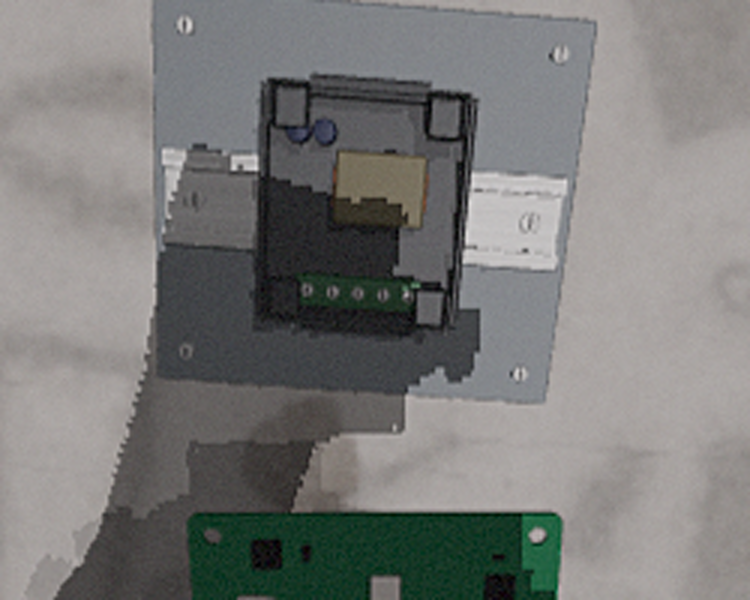

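Run:
```python
from board import *
np.set_printoptions(precision=1,suppress=True,linewidth=200)
for f in('w3','w4'):
    im=cv2.imread(f'pics/{f}.png');d=np.load(f'pics/{f}.png.npz');pose=(d['R'],d['p'])
    hsv=cv2.cvtColor(im,cv2.COLOR_BGR2HSV);m=cv2.inRange(hsv,(55,80,30),(95,255,255));m[:195]=0;m[345:]=0;m[:,:160]=0;m[:,350:]=0
    for y in range(196,335,6):
        x=np.nonzero(m[y])[0]
        if len(x)>3: print(y,x[0],x[-1],end=' | ')
    # connector white pixels
    w=cv2.inRange(hsv,(0,0,120),(180,60,255));w[:290]=0;w[345:]=0;w[:,:180]=0;w[:,330:]=0
    ys,xs=np.nonzero(w);print('\nconn',len(ys),np.percentile(xs,[1,50,99]),np.percentile(ys,[1,50,99]))
```

```text
202 194 315 | 208 193 316 | 214 194 316 | 220 194 315 | 226 195 315 | 232 195 315 | 238 196 314 | 244 195 313 | 250 199 311 | 256 200 310 | 262 200 309 | 268 200 309 | 274 201 308 | 280 201 308 | 286 200 309 | 292 200 310 | 298 201 309 | 304 200 309 | 310 201 308 | 316 201 308 | 322 204 217 | 
conn 1924 [199. 271. 317.] [298. 330. 344.]
202 194 316 | 208 193 316 | 214 193 316 | 220 193 315 | 226 194 315 | 232 195 314 | 238 195 314 | 244 195 314 | 250 199 310 | 256 199 331 | 262 200 309 | 268 200 309 | 274 201 308 | 280 201 308 | 286 200 309 | 292 199 310 | 298 182 344 | 304 201 309 | 310 202 309 | 316 202 308 | 322 203 307 | 
conn 651 [191. 274. 318.] [297. 323. 336.]
```

Create base.py:
```python
from h import *
np.set_printoptions(precision=2,suppress=True,linewidth=200)
d=np.load('pics/w4.png.npz');pose=(d['R'],d['p'])
def c(l):return np.array(l)/3+[130,30]-[1/3,1/3]
def rep(n,uv,z):
    P=onplane('wrist',uv,z,pose)[:,:2]   # order TL TR BR BL
    v=(P[0]-P[3])+(P[1]-P[2]); w=(P[0]-P[1])+(P[3]-P[2])
    print(n,P.mean(0),'yaw',np.arctan2(v[1],v[0]),np.arctan2(-w[0],w[1]),'size',np.linalg.norm(v)/2,np.linalg.norm(w)/2)
rep('plate',c([(152,0),(596,22),(545,404),(155,377)]),12)
rep('screws',c([(185,25),(560,54),(519,374),(186,351)]),13)
rep('posts',c([(291,104),(446,116),(430,308),(287,301)]),54)
rep('posts outer',c([(272,80),(466,95),(444,328),(274,320)]),54)
```

```bash
python3 base.py
```

Run:
```python
from h import *
# sub-pixel plate edges: fit lines on gradient along edges in w4
im=cv2.imread('pics/w4.png');g=cv2.GaussianBlur(cv2.cvtColor(im,6),(3,3),0).astype(float)
d=np.load('pics/w4.png.npz');pose=(d['R'],d['p'])
K=np.array([[180.7,29.5],[328.7,37.3],[311.7,164.7],[181.7,155.7]]);L=[]
for i in range(4):
    a,b=K[i],K[(i+1)%4];t=(b-a)/np.linalg.norm(b-a);n=np.array([t[1],-t[0]]);Q=[]
    for s in np.linspace(.08,.92,40):
        o=np.arange(-5,5.1,.25);p=a+(b-a)*s+o[:,None]*n
        v=cv2.remap(im,p[:,0].astype('f4'),p[:,1].astype('f4'),1).reshape(-1,3).astype(float)
        sat=v[:,0]-v[:,2]   # blueness of plate
        h=np.gradient(cv2.GaussianBlur(sat.reshape(-1,1),(1,5),1).ravel());k=np.argmin(h)
        if h[k]<-1:Q.append(p[k])
    Q=onplane('wrist',np.array(Q),12,pose)[:,:2].astype('f4')
    l=cv2.fitLine(Q,cv2.DIST_HUBER,0,.5,.01).ravel();L.append(l);r=np.abs((Q-l[2:])@[-l[1],l[0]]);print(len(Q),r.mean(),np.arctan2(l[1],l[0]))
C=[]
for i in range(4):
    l,m=L[i-1],L[i];A=np.c_[l[:2],-m[:2]];C.append(l[2:]+l[:2]*np.linalg.solve(A,m[2:]-l[2:])[0])
C=np.array(C);print(C,C.mean(0),[np.linalg.norm(C[i]-C[i-1]) for i in range(4)])
```

```text
plate [568.44  -8.94] yaw -0.09827987601813709 -0.0841901120098601 size 146.06940320165316 169.19304110950398
screws [569.75  -9.24] yaw -0.09794027573303705 -0.0961775781324954 size 123.80989197860625 143.3056132945973
posts [569.96  -9.96] yaw -0.08635408920195782 -0.08652599287207584 size 66.14276334204179 53.51311697377062
posts outer [569.89 -10.15] yaw -0.07671878368313435 -0.08565552368962275 size 80.34290299874985 65.27332822001436
40 0.22705846 1.4752686
40 0.2443146 -0.097285986
40 0.47619686 1.4757696
40 0.28294677 -0.09589078
[[ 651.7772    67.34312]
 [ 635.69617 -100.48351]
 [ 487.83963  -86.0536 ]
 [ 503.81693   81.57479]] [569.7825  -9.4048] [np.float32(148.64317), np.float32(168.5953), np.float32(148.559), np.float32(168.38809)]
```

nudge_tcp:
  increments:
    - {"dx": 42, "dy": -2.2, "jaw": 50}
    - {"dx": 41.7, "dy": -2.3, "jaw": 50}
    - {"rz": 0.069, "jaw": 50}
    - {"dz": 45, "jaw": 50}
    - {"dz": 45, "jaw": 50}
    - {"dz": 40, "jaw": 50}
    - {"dz": 35, "jaw": 50}
    - {"jaw": 50}
    - {"jaw": 50}

```text
clock: 6.7
eef_pos: [571.6, -9.7, 66.4]
tool_rot: [3.141, 0.001, -0.097]
force: [-0.0, 0.7, -0.5]
width: 58.7
gripper_force: 64.7
```

Run:
```python
from h import *
s=probe_bus.read_state();print(s['eef_pos'],s['tool_rot'],s['force'])
im,pose=snap('wrist','pics/w5.png')
cv2.imwrite('pics/c5.png',im)
sd=cam.get_image('side');cv2.imwrite('pics/s5.png',sd)
```

```text
[571.5712646   -9.74560118  66.44762924] [ 3.14074949e+00  7.03281197e-04 -9.69294846e-02] [-0.04235505  0.74554295 -0.50111394]
```

nudge_tcp:
  increments:
    - {"dx": -0.4, "dz": 10, "jaw": 50}
    - {"dz": 8, "jaw": 50}
    - {"dz": 4, "jaw": 50}
    - {"dz": 2, "jaw": 50}
    - {"jaw": 50}

```text
clock: 7.3
eef_pos: [571.0, -7.8, 42.0]
tool_rot: [3.142, 0.001, -0.094]
force: [-0.3, -0.5, 0.1]
width: 59.1
gripper_force: 64.7
```

nudge_tcp:
  increments:
    - {"dz": 1.5, "jaw": 50}
    - {"dz": 1.5, "jaw": 50}
    - {"jaw": 50}

```text
clock: 7.6
eef_pos: [571.2, -7.8, 39.2]
tool_rot: [-3.142, 0.0, -0.094]
force: [-0.3, 1.3, -0.4]
width: 58.8
gripper_force: 64.7
```

nudge_tcp:
  increments:
    - {"dz": 1, "jaw": 50}
    - {"dz": 1, "jaw": 50}
    - {"jaw": 50}

```text
clock: 7.9
eef_pos: [571.2, -7.9, 37.2]
tool_rot: [3.141, -0.0, -0.094]
force: [-0.4, -0.6, 0.1]
width: 59.0
gripper_force: 64.7
```

nudge_tcp:
  increments:
    - {"dz": 1, "jaw": 50}
    - {"jaw": 50}

```text
clock: 8.1
eef_pos: [571.2, -8.0, 36.2]
tool_rot: [3.141, -0.0, -0.094]
force: [0.7, 0.0, -1.0]
width: 58.6
gripper_force: 64.7
```

nudge_tcp:
  increments:
    - {"dz": 1, "jaw": 50}
    - {"jaw": 50}

```text
clock: 8.3
eef_pos: [571.2, -8.0, 35.2]
tool_rot: [3.141, -0.0, -0.094]
force: [0.7, -1.5, 0.2]
width: 58.9
gripper_force: 64.7
```

nudge_tcp:
  increments:
    - {"dz": 1, "jaw": 50}
    - {"jaw": 50}

```text
clock: 8.5
eef_pos: [571.3, -8.0, 34.9]
tool_rot: [-3.141, -0.0, -0.094]
force: [-1.1, -0.7, 5.1]
width: 58.8
gripper_force: 65.0
```

nudge_tcp:
  increments:
    - {"dz": 1, "jaw": 50}
    - {"jaw": 50}

```text
clock: 8.7
eef_pos: [571.3, -8.0, 34.8]
tool_rot: [-3.141, -0.001, -0.094]
force: [-3.7, 0.3, 13.6]
width: 59.0
gripper_force: 65.5
```

Run:
```python
from h import *
im,pose=snap('wrist','pics/w6.png');sd=cam.get_image('side')
c=np.zeros((480,800,3),'uint8');c[:480,:440]=cv2.resize(im[120:360,145:365],(440,480));c[:360,440:]=cv2.resize(sd[160:250,220:310],(360,360),interpolation=cv2.INTER_CUBIC);cv2.imwrite('pics/c6.png',c)
```

```text
(no output)
```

View pics/c6.png

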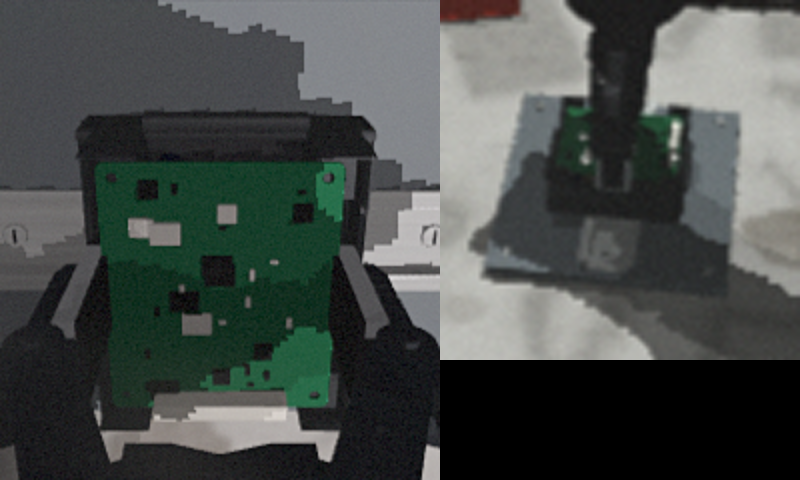

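nudge_tcp:
  increments:
    - {"dz": -0.8, "jaw": 50}
    - {"jaw": 66}
    - {"jaw": 76}
    - {"jaw": 85}
    - {"jaw": 85}
    - {"jaw": 85}

```text
clock: 9.4
eef_pos: [571.2, -7.7, 33.9]
tool_rot: [-3.142, 0.0, -0.094]
force: [0.4, 0.3, 0.7]
width: 84.9
gripper_force: 0.0
```

nudge_tcp:
  increments:
    - {"dz": -5, "jaw": 85}
    - {"dz": -15, "jaw": 85}
    - {"dz": -40, "jaw": 85}
    - {"dz": -40, "jaw": 85}
    - {"dz": -40, "jaw": 85}
    - {"dz": -40, "jaw": 85}
    - {"dz": -16, "jaw": 85}
    - {"jaw": 85}
    - {"jaw": 85}

```text
clock: 10.3
eef_pos: [570.9, -7.6, 230.5]
tool_rot: [-3.141, -0.0, -0.094]
force: [-1.3, 0.2, -0.7]
width: 84.9
gripper_force: 0.0
```

Run:
```python
from board import *
im,pose=snap('wrist','pics/w7.png');print(pose)
for z in (47,49):
  r,P=board(im,pose,z,(190,90,330,235));print(z,r)
cv2.imwrite('pics/c7.png',cv2.resize(im[80:240,160:360],None,fx=4,fy=3.75,interpolation=cv2.INTER_CUBIC))
```

```text
(array([[ 9.95574684e-01, -9.39726860e-02,  4.28186462e-04],
       [-9.39729040e-02, -9.95574619e-01,  5.21145051e-04],
       [ 3.77318174e-04, -5.59076745e-04, -9.99999773e-01]]), array([570.89176448,  -7.60911733, 230.53369725]))
47 ((570.1926879882812, -7.7249603271484375), (62.46337127685547, 75.29606628417969), 84.58576202392578)
49 ((570.7137451171875, -7.772132873535156), (62.079017639160156, 74.83271026611328), 84.58576202392578)
```

View pics/c7.png

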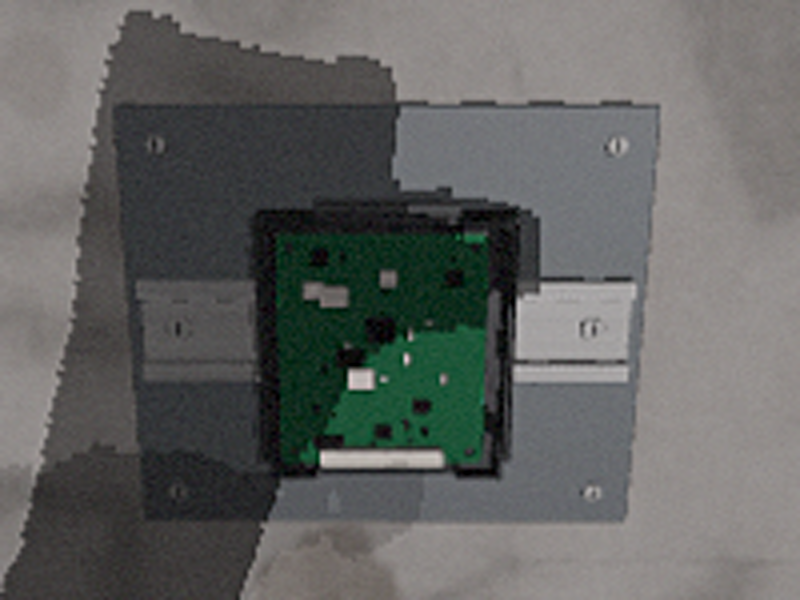

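nudge_tcp:
  increments:
    - {"dx": -16, "dy": -41, "jaw": 85}
    - {"dx": -16, "dy": -41, "jaw": 85}
    - {"dx": -16, "dy": -42, "jaw": 85}
    - {"dx": -16, "dy": -42, "jaw": 85}
    - {"dx": -16, "dy": -42, "jaw": 85}
    - {"dx": -16, "dy": -42, "jaw": 85}

```text
clock: 10.95
eef_pos: [497.5, 251.3, 228.6]
tool_rot: [3.14, 0.002, -0.095]
force: [0.8, -0.2, 0.4]
width: 84.7
gripper_force: 0.0
```

nudge_tcp:
  increments:
    - {"rz": -0.145, "jaw": 85}
    - {"rz": -0.145, "jaw": 85}
    - {"rz": -0.145, "jaw": 85}
    - {"rz": -0.145, "jaw": 85}
    - {"rz": -0.145, "jaw": 85}
    - {"rz": -0.145, "jaw": 85}
    - {"rz": -0.145, "jaw": 85}
    - {"rz": -0.145, "jaw": 85}
    - {"rz": -0.145, "jaw": 85}
    - {"rz": -0.145, "jaw": 85}
    - {"rz": -0.145, "jaw": 85}
    - {"jaw": 85}

```text
clock: 12.15
eef_pos: [498.3, 249.5, 228.7]
tool_rot: [-3.139, 0.001, 1.501]
force: [-0.0, 0.2, -0.2]
width: 84.9
gripper_force: 0.0
```

Run:
```python
from h import *
im,pose=snap('wrist','pics/w8.png');print(pose[1])
cv2.imwrite('pics/c8.png',cv2.resize(im[40:310,80:430],None,fx=2.2,fy=2.2,interpolation=cv2.INTER_CUBIC))
# base from w7
im=cv2.imread('pics/w7.png');d=np.load('pics/w7.png.npz');p7=(d['R'],d['p'])
c=lambda l:np.array(l)/[4,3.75]+[160,80]-.37
P=onplane('wrist',c([(155,145),(617,146),(592,493),(178,491)]),13,p7)[:,:2];print(P.mean(0),P)
```

```text
[498.33150263 249.52464461 228.68493299]
[569.98027629  -8.97389151] [[638.50252863  56.5303104 ]
 [624.68880615 -86.26143913]
 [501.27301868 -74.48450397]
 [515.45675172  68.32006667]]
```

View pics/c8.png

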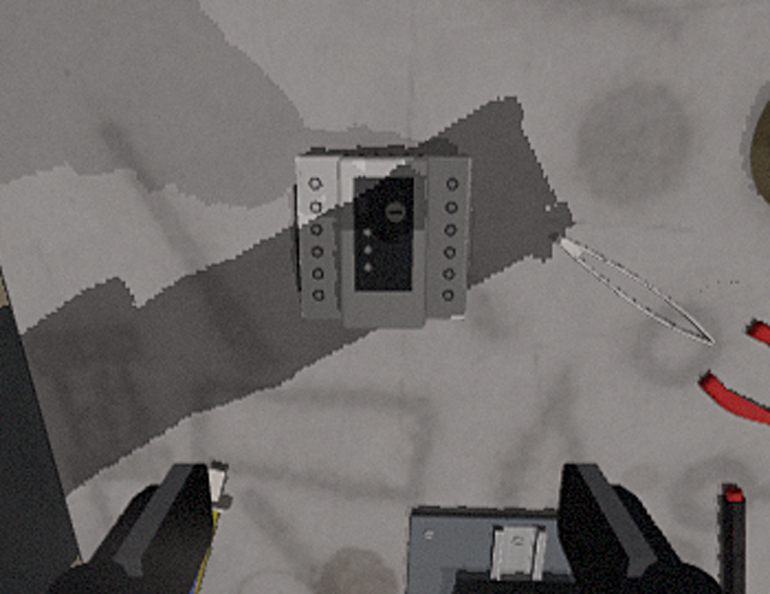

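Run:
```python
from h import *
np.set_printoptions(precision=2,suppress=True,linewidth=150)
d=np.load('pics/w8.png.npz');pose=(d['R'],d['p'])
c=lambda l:np.array(l,float)/2.2+[80,40]-.3
im=cv2.imread('pics/w8.png');g=cv2.cvtColor(im,6)
print(pose)
l=onplane('wrist',c([(315,184),(316,207),(316,230),(316,252),(317,274),(319,295)]),39.5,pose)[:,:2]
r=onplane('wrist',c([(452,184),(451,207),(450,230),(449,252),(448,274),(448,295)]),39.5,pose)[:,:2]
print(l,r,np.r_[l,r].mean(0)); v=(r-l).mean(0);print('yaw',np.arctan2(v[1],v[0]),np.linalg.norm(v)); 
for q in(l,r):
    w=q[0]-q[-1];print(np.arctan2(-w[0],w[1]),np.linalg.norm(w))
n=onplane('wrist',c([(341,157),(425,157),(425,327),(342,328)]),59.5,pose)[:,:2];print('nose',n,n.mean(0))
b=onplane('wrist',c([(296,157),(470,157),(466,317),(303,318)]),39.5,pose)[:,:2];print('body',b,b.mean(0))
# gray profile down nose center & shoulders
print(g[105:195,233].tolist());print(g[140,205:305].tolist());print(g[165,205:305].tolist())
```

```text
(array([[ 0.07,  1.  , -0.  ],
       [ 1.  , -0.07, -0.  ],
       [-0.  , -0.  , -1.  ]]), array([498.33, 249.52, 228.68]))
[[465.18 309.18]
 [464.44 297.38]
 [463.15 285.32]
 [461.88 273.5 ]
 [461.13 261.37]
 [460.98 249.48]] [[536.63 304.19]
 [535.69 292.41]
 [534.74 280.34]
 [533.78 268.52]
 [532.79 256.41]
 [532.36 244.55]] [498.56 276.89]
yaw -0.06933421901228154 71.70953688283828
-0.07028667218060969 59.85564796908115
-0.071469363035897 59.796333456139
nose [[481.53 322.43]
 [522.12 319.59]
 [517.91 233.28]
 [473.94 235.75]] [498.87 277.76]
body [[456.85 323.33]
 [546.34 317.06]
 [541.96 231.13]
 [450.6  236.83]] [498.94 277.09]
[121, 124, 108, 43, 49, 77, 138, 159, 128, 117, 114, 111, 111, 110, 112, 111, 116, 138, 134, 131, 131, 135, 130, 134, 134, 131, 137, 118, 51, 55, 61, 60, 64, 68, 67, 68, 67, 56, 65, 64, 64, 64, 65, 64, 65, 61, 65, 63, 71, 58, 63, 66, 61, 65, 60, 64, 61, 65, 72, 61, 69, 72, 70, 61, 68, 63, 60, 62, 61, 57, 75, 68, 68, 62, 65, 76, 96, 91, 94, 91, 76, 82, 79, 78, 78, 82, 75, 79, 75, 81]
[142, 143, 143, 146, 142, 145, 129, 130, 99, 45, 130, 177, 177, 177, 185, 105, 77, 85, 92, 92, 92, 90, 93, 95, 92, 96, 87, 83, 68, 65, 71, 74, 74, 71, 78, 67, 18, 16, 15, 14, 22, 19, 8, 15, 1, 13, 27, 18, 10, 11, 22, 7, 34, 51, 53, 55, 48, 19, 9, 12, 21, 19, 21, 72, 78, 72, 71, 69, 92, 80, 98, 96, 96, 98, 97, 90, 96, 91, 101, 92, 101, 99, 97, 95, 95, 93, 93, 100, 81, 75, 70, 80, 73, 76, 76, 81, 76, 77, 83, 77]
[82, 79, 79, 80, 78, 81, 78, 86, 88, 63, 18, 59, 94, 94, 91, 94, 99, 35, 66, 77, 68, 22, 91, 93, 92, 95, 94, 96, 69, 56, 83, 102, 98, 96, 102, 108, 44, 21, 32, 24, 22, 13, 32, 29, 21, 28, 16, 23, 27, 12, 27, 29, 29, 28, 25, 34, 31, 35, 31, 34, 25, 17, 82, 103, 105, 101, 102, 100, 83, 93, 100, 95, 94, 94, 100, 103, 70, 34, 81, 87, 53, 66, 98, 103, 92, 101, 105, 61, 66, 64, 67, 65, 75, 76, 78, 70, 69, 69, 140, 145]
```

nudge_tcp:
  increments:
    - {"dx": 27.5, "dy": -1.5, "jaw": 85}
    - {"dz": 45, "jaw": 85}
    - {"dz": 45, "jaw": 85}
    - {"dz": 40, "jaw": 85}
    - {"dz": 30, "jaw": 85}
    - {"dz": 15, "jaw": 85}
    - {"dz": 6, "jaw": 85}
    - {"dz": 4, "jaw": 85}
    - {"jaw": 85}
    - {"jaw": 85}

```text
clock: 13.2
eef_pos: [500.5, 278.1, 46.4]
tool_rot: [3.14, -0.001, 1.5]
force: [1.1, 0.1, -0.6]
width: 85.4
gripper_force: 0.0
```

nudge_tcp:
  increments:
    - {"jaw": 75}
    - {"jaw": 60}
    - {"jaw": 40}
    - {"jaw": 30}
    - {"jaw": 30}
    - {"jaw": 30}
    - {"jaw": 30}
    - {"jaw": 30}

```text
clock: 14.0
eef_pos: [499.9, 277.8, 45.9]
tool_rot: [3.141, -0.001, 1.501]
force: [-0.6, 0.4, 4.6]
width: 43.3
gripper_force: 60.9
```

nudge_tcp:
  increments:
    - {"jaw": 60}
    - {"jaw": 60}
    - {"jaw": 60}
    - {"dz": 4, "jaw": 60}
    - {"jaw": 60}

```text
clock: 14.5
eef_pos: [499.2, 277.4, 40.5]
tool_rot: [-3.141, 0.001, 1.501]
force: [0.8, 0.2, -0.5]
width: 59.9
gripper_force: 0.0
```

nudge_tcp:
  increments:
    - {"jaw": 40}
    - {"jaw": 30}
    - {"jaw": 30}
    - {"jaw": 30}
    - {"jaw": 30}
    - {"jaw": 30}

```text
clock: 15.1
eef_pos: [499.7, 277.7, 41.2]
tool_rot: [3.141, -0.0, 1.501]
force: [-0.4, 0.7, 1.4]
width: 43.5
gripper_force: 61.5
```

nudge_tcp:
  increments:
    - {"dz": -10, "jaw": 30}
    - {"dz": -20, "jaw": 30}
    - {"dz": -40, "jaw": 30}
    - {"dz": -40, "jaw": 30}
    - {"dz": -40, "jaw": 30}
    - {"dz": -40, "jaw": 30}
    - {"jaw": 30}

```text
clock: 15.8
eef_pos: [502.8, 279.3, 237.3]
tool_rot: [3.132, -0.007, 1.501]
force: [1.1, 0.0, -1.1]
width: 43.6
gripper_force: 61.7
```

nudge_tcp:
  increments:
    - {"dx": -46.6, "dy": 12, "jaw": 30}
    - {"dx": -46.6, "dy": 12, "jaw": 30}
    - {"dx": -46.6, "dy": 12, "jaw": 30}
    - {"dx": -46.6, "dy": 12, "jaw": 30}
    - {"dx": -46.6, "dy": 12, "jaw": 30}
    - {"dx": -46.6, "dy": 12, "jaw": 30}
    - {"dx": -46.6, "dy": 12, "jaw": 30}
    - {"dx": -46.6, "dy": 12, "rz": 0.026, "jaw": 30}
    - {"jaw": 30}
    - {"jaw": 30}
    - {"jaw": 30}

```text
clock: 16.9
eef_pos: [568.7, -99.3, 230.6]
tool_rot: [-3.14, -0.001, 1.476]
force: [-0.8, 0.6, -1.4]
width: 43.8
gripper_force: 61.5
```

Create plate.py:
```python
from h import *
def plate(im,pose,ctr,yaw):
    Rz=np.array([[np.cos(yaw),-np.sin(yaw)],[np.sin(yaw),np.cos(yaw)]])
    W=np.array([[75,85],[75,-85],[-75,-85],[-75,85]])@Rz.T+ctr
    K=proj(np.c_[W,np.full(4,12.)],pose);L=[]
    print('pred',K.round(0).tolist())
    for i in range(4):
        a,b=K[i],K[(i+1)%4];t=(b-a)/np.linalg.norm(b-a);n=np.array([t[1],-t[0]]);n*=np.sign(n@((a+b)/2-K.mean(0)));Q=[]
        for s in np.linspace(.06,.94,60):
            o=np.arange(-6,6.1,.25);p=a+(b-a)*s+o[:,None]*n
            v=cv2.remap(im,p[:,0].astype('f4'),p[:,1].astype('f4'),1).reshape(-1,3).astype(float)
            h=np.gradient(cv2.GaussianBlur((v[:,0]-v[:,2]).reshape(-1,1),(1,5),1).ravel());k=np.argmin(h)
            if h[k]<-1:Q.append(p[k])
        Q=onplane('wrist',np.array(Q),12,pose)[:,:2].astype('f4')
        l=cv2.fitLine(Q,cv2.DIST_HUBER,0,.5,.01).ravel();L.append(l);print(len(Q),np.abs((Q-l[2:])@[-l[1],l[0]]).mean(),np.arctan2(l[1],l[0]))
    C=[]
    for i in range(4):
        l,m=L[i-1],L[i];C.append(l[2:]+l[:2]*np.linalg.solve(np.c_[l[:2],-m[:2]],m[2:]-l[2:])[0])
    C=np.array(C);print(C.mean(0),[np.linalg.norm(C[i]-C[i-1]) for i in range(4)])
```

Run:
```python
from plate import *
np.set_printoptions(precision=2,suppress=True,linewidth=150)
im,pose=snap('wrist','pics/w9.png');print(pose[1],probe_bus.read_state()['tool_rot'])
plate(im,pose,np.array([570,-9.2]),-.096)
# held cover: dark/bright profile along tool center line
g=cv2.cvtColor(im,6);print([ (y,g[y,200:310:5].tolist()) for y in range(170,384,14)])
```

```text
[568.74 -99.31 230.56] [-3.14 -0.    1.48]
pred [[316.0, 13.0], [307.0, 163.0], [192.0, 163.0], [181.0, 13.0]]
60 0.28388482 1.4748569
51 0.4135124 -0.094822615
58 0.478048 1.471993
60 0.19890098 -0.103617474
[569.77  -9.4 ] [np.float32(148.45935), np.float32(167.50488), np.float32(148.93855), np.float32(168.81178)]
[(170, [79, 84, 83, 75, 30, 80, 83, 0, 83, 84, 66, 84, 20, 83, 81, 11, 85, 92, 74, 79, 82, 79]), (184, [91, 85, 88, 86, 88, 85, 91, 88, 89, 86, 87, 82, 91, 85, 87, 88, 90, 93, 86, 84, 131, 127]), (198, [85, 89, 97, 97, 94, 98, 97, 95, 96, 89, 97, 92, 98, 101, 91, 133, 130, 136, 134, 135, 122, 80]), (212, [92, 91, 93, 96, 94, 26, 7, 21, 23, 15, 23, 30, 13, 27, 19, 29, 33, 21, 132, 136, 102, 90]), (226, [89, 94, 90, 97, 95, 26, 14, 24, 22, 27, 19, 30, 30, 27, 25, 22, 22, 59, 93, 95, 89, 88]), (240, [88, 75, 78, 90
[... 415 characters left out ...]
46, 46, 41, 41, 38, 39, 42, 38, 36, 126, 127, 112, 14, 19]), (310, [58, 52, 190, 171, 196, 197, 198, 198, 199, 208, 122, 130, 127, 127, 130, 127, 124, 132, 128, 195, 192, 31]), (324, [48, 131, 172, 136, 194, 196, 195, 197, 197, 197, 197, 198, 199, 200, 199, 201, 202, 198, 201, 173, 175, 56]), (338, [49, 49, 166, 168, 171, 173, 163, 161, 160, 168, 169, 178, 172, 171, 180, 179, 181, 179, 181, 179, 182, 28]), (352, [49, 51, 50, 56, 53, 57, 56, 48, 53, 48, 47, 40, 42, 35, 32, 30, 25, 24, 32, 16, 34, 18]), (366, [32, 39, 37, 44, 48, 48, 38, 42, 48, 41, 42, 46, 37, 43, 36, 37, 37, 33, 31, 24, 27, 27]), (380, [15, 20, 24, 30, 32, 17, 35, 25, 26, 30, 27, 31, 20, 28, 31, 26, 30, 31, 32, 29, 25, 24])]
```

Run:
```python
from h import *
np.set_printoptions(precision=2,suppress=True,linewidth=150)
def win(f,box,z,h=None):
    im=cv2.imread(f'pics/{f}.png');d=np.load(f'pics/{f}.png.npz');pose=(d['R'],d['p']);g=cv2.cvtColor(im,6)
    x0,y0,x1,y1=box;m=np.zeros_like(g);m[y0:y1,x0:x1]=(g[y0:y1,x0:x1]<55);m=cv2.morphologyEx(m,cv2.MORPH_CLOSE,np.ones((9,9)));m=cv2.morphologyEx(m,cv2.MORPH_OPEN,np.ones((9,9)))
    c=max(cv2.findContours(m,0,1)[0],key=cv2.contourArea).reshape(-1,2);print(f,cv2.boundingRect(c))
    zz=z if h is None else pose[1][2]+h
    P=onplane('wrist',c,zz,pose)
    if h is not None: P=(P-pose[1])@pose[0]
    return cv2.minAreaRect(P[:,:2].astype('f4'))
print(win('w8',(236,112,272,178),59.5))
for h in (14,16,18.3):print(h,win('w9',(215,200,290,312),0,h))
```

```text
w8 (241, 120, 27, 52)
((499.27911376953125, 283.6598205566406), (56.42121887207031, 29.526206970214844), 86.00051879882812)
w9 (224, 209, 62, 98)
14 ((3.759225845336914, 0.13510704040527344), (58.42815017700195, 30.640268325805664), 0.05100477114319801)
w9 (224, 209, 62, 98)
16 ((5.019758224487305, 0.13984966278076172), (57.51211166381836, 30.159889221191406), 0.05100499838590622)
w9 (224, 209, 62, 98)
18.3 ((6.469388961791992, 0.1453075408935547), (56.45868682861328, 29.607460021972656), 0.0510047972202301)
```

nudge_tcp:
  increments:
    - {"dx": 45, "dy": -3.7, "jaw": 30}
    - {"dx": 45, "dy": -3.7, "jaw": 30}
    - {"dz": 45, "jaw": 30}
    - {"dz": 45, "jaw": 30}
    - {"dz": 30, "jaw": 30}
    - {"dz": 15, "jaw": 30}
    - {"jaw": 30}
    - {"jaw": 30}
    - {"jaw": 30}

```text
clock: 17.85
eef_pos: [571.6, -10.0, 97.4]
tool_rot: [3.139, -0.0, 1.476]
force: [0.3, 0.3, -1.0]
width: 43.8
gripper_force: 61.6
```

nudge_tcp:
  increments:
    - {"jaw": 30}

```text
clock: 17.95
eef_pos: [571.5, -10.4, 97.4]
tool_rot: [3.139, -0.0, 1.475]
force: [0.2, -0.9, -1.1]
width: 43.7
gripper_force: 61.6
```

nudge_tcp:
  increments:
    - {"dx": 1.2, "dy": -1.6, "dz": 5, "jaw": 30}
    - {"dz": 5, "jaw": 30}
    - {"dz": 4, "jaw": 30}
    - {"jaw": 30}
    - {"jaw": 30}

```text
clock: 18.45
eef_pos: [569.0, -9.4, 81.9]
tool_rot: [-3.141, 0.0, 1.475]
force: [0.2, 0.1, -1.2]
width: 43.6
gripper_force: 61.6
```

nudge_tcp:
  increments:
    - {"dz": 1.5, "jaw": 30}
    - {"dz": 1.5, "jaw": 30}
    - {"jaw": 30}

```text
clock: 18.75
eef_pos: [569.0, -9.3, 78.9]
tool_rot: [-3.141, -0.0, 1.475]
force: [-0.3, -0.2, -1.0]
width: 43.8
gripper_force: 61.6
```

nudge_tcp:
  increments:
    - {"dz": 1, "jaw": 30}
    - {"jaw": 30}

```text
clock: 18.95
eef_pos: [569.0, -9.3, 78.0]
tool_rot: [-3.141, -0.0, 1.475]
force: [-0.1, 0.0, -0.5]
width: 43.5
gripper_force: 61.6
```

nudge_tcp:
  increments:
    - {"dx": 0.3, "dy": 0.5, "dz": 1, "jaw": 30}
    - {"dz": 1, "jaw": 30}
    - {"jaw": 30}

```text
clock: 19.25
eef_pos: [569.5, -9.0, 76.0]
tool_rot: [-3.141, -0.0, 1.475]
force: [-0.5, 0.2, -1.8]
width: 43.4
gripper_force: 61.6
```

nudge_tcp:
  increments:
    - {"dz": 1, "jaw": 30}
    - {"dz": 1, "jaw": 30}
    - {"jaw": 30}

```text
clock: 19.55
eef_pos: [569.8, -9.1, 74.1]
tool_rot: [3.141, -0.0, 1.475]
force: [0.4, 0.2, -1.0]
width: 43.4
gripper_force: 61.7
```

nudge_tcp:
  increments:
    - {"dz": 1, "jaw": 30}
    - {"dz": 1, "jaw": 30}
    - {"jaw": 30}

```text
clock: 19.85
eef_pos: [569.9, -9.1, 72.4]
tool_rot: [3.141, -0.0, 1.475]
force: [-0.4, -0.0, 2.1]
width: 43.8
gripper_force: 62.0
```

nudge_tcp:
  increments:
    - {"dz": 1, "jaw": 30}
    - {"dz": 1, "jaw": 30}
    - {"jaw": 30}

```text
clock: 20.15
eef_pos: [570.1, -9.1, 70.6]
tool_rot: [3.141, -0.0, 1.475]
force: [0.7, 0.7, 5.7]
width: 43.8
gripper_force: 62.4
```

nudge_tcp:
  increments:
    - {"dz": 1, "jaw": 30}
    - {"dz": 1, "jaw": 30}
    - {"jaw": 30}

```text
clock: 20.45
eef_pos: [570.4, -9.1, 69.1]
tool_rot: [3.14, -0.0, 1.475]
force: [-0.3, -0.6, 9.0]
width: 43.9
gripper_force: 62.8
```

nudge_tcp:
  increments:
    - {"dz": 1, "jaw": 30}
    - {"dz": 1, "jaw": 30}
    - {"dz": 1, "jaw": 30}
    - {"jaw": 30}

```text
clock: 20.85
eef_pos: [569.7, -9.1, 64.9]
tool_rot: [3.141, -0.0, 1.475]
force: [-0.1, 0.3, 2.2]
width: 43.5
gripper_force: 62.1
```

nudge_tcp:
  increments:
    - {"dz": 1, "jaw": 30}
    - {"dz": 1, "jaw": 30}
    - {"jaw": 30}

```text
clock: 21.15
eef_pos: [569.2, -9.1, 62.5]
tool_rot: [-3.141, 0.0, 1.475]
force: [0.7, -0.8, -1.4]
width: 43.5
gripper_force: 65.0
```

nudge_tcp:
  increments:
    - {"dz": 1, "jaw": 30}
    - {"dz": 1, "jaw": 30}
    - {"jaw": 30}

```text
clock: 21.45
eef_pos: [569.2, -9.1, 62.1]
tool_rot: [-3.141, -0.0, 1.475]
force: [-2.4, -0.4, 9.8]
width: 43.9
gripper_force: 66.4
```

nudge_tcp:
  increments:
    - {"dz": 1, "jaw": 30}
    - {"dz": 1, "jaw": 30}
    - {"jaw": 30}
    - {"jaw": 30}

```text
clock: 21.85
eef_pos: [569.2, -9.0, 62.0]
tool_rot: [-3.142, -0.0, 1.475]
force: [-6.2, 1.0, 25.4]
width: 43.5
gripper_force: 68.3
```

nudge_tcp:
  increments:
    - {"dz": -2, "jaw": 30}
    - {"dz": -1, "jaw": 30}
    - {"jaw": 55}
    - {"jaw": 70}
    - {"jaw": 70}
    - {"jaw": 70}
    - {"jaw": 70}

```text
clock: 22.55
eef_pos: [569.5, -9.1, 61.9]
tool_rot: [-3.141, 0.0, 1.475]
force: [-0.5, 0.6, -1.1]
width: 70.0
gripper_force: 0.0
```

nudge_tcp:
  increments:
    - {"dz": -10, "jaw": 70}
    - {"dz": -30, "jaw": 70}
    - {"dz": -40, "jaw": 70}
    - {"dz": -40, "jaw": 70}
    - {"dz": -40, "jaw": 70}
    - {"dz": -8, "jaw": 70}
    - {"jaw": 70}
    - {"jaw": 70}
    - {"jaw": 70}

```text
clock: 23.45
eef_pos: [568.4, -9.0, 228.6]
tool_rot: [-3.138, 0.0, 1.475]
force: [-0.2, 0.2, 0.2]
width: 69.8
gripper_force: 0.0
```

Run:
```python
from h import *
im,pose=snap('wrist','pics/w10.png');g=cv2.cvtColor(im,6);print(pose[1])
K=proj([[569.9,-2.6,80.5]],pose)[0];x,y=K.astype(int);print(K)
m=np.zeros_like(g);b=np.s_[y-50:y+45,x-28:x+28];m[b]=g[b]<55;k=np.ones((9,9))
m=cv2.morphologyEx(cv2.morphologyEx(m,3,k),2,k)
c=max(cv2.findContours(m,0,1)[0],key=cv2.contourArea).reshape(-1,2);print(cv2.boundingRect(c))
for z in(78.5,80.5,90.5):print(z,cv2.minAreaRect(onplane('wrist',c,z,pose)[:,:2].astype('f4')))
```

```text
[568.41654164  -9.03074012 228.57273641]
[255.96563092 175.38108033]
(242, 150, 28, 51)
78.5 ((569.1774291992188, -3.4901580810546875), (56.1036376953125, 29.370018005371094), 85.44901275634766)
80.5 ((569.2338256835938, -2.953603744506836), (55.718685150146484, 29.168514251708984), 85.448974609375)
90.5 ((569.5150756835938, -0.2708015441894531), (53.79387283325195, 28.161052703857422), 85.44863891601562)
```

```bash
python3 -c "
from cell import ctrl, cam, probe_bus
print(ctrl.finish_job())"
```

```text
the job is handed in; nothing more can be done
None
```

I seated the board with its connector toward the robot, pressed the cover home over it, and handed the job in at about 23.5 s; the hand-in returned no verdict. The force dropped as the clips passed the rim, then rose to 25 N against a hard stop at the expected height, but I did not look at the clip arms themselves.

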